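# Put the flat file back in its sloped stand

## Task

Put the wide flat file, now lying on the steel bench block, away in the sloped wooden file stand whose slot it fits: slide the blade, tip first, under the roof of the slot until it comes up against the stop hidden inside, with the blade lying flat down on the raised steel saddle, and let go so that it stays resting against the stop. The stop is set to a different depth each time, so feel for it gently and do not ram it; leave the bottle, the hammer and the brass bar where they are.

Things in the scene. Friction and masses are not known exactly. Their poses are not given: they have to be found in the camera images.
- flat_file: Wide flat steel file, wooden handle, 0.26 kg (varies). Origin: blade underside, half way along the blade; +x from tip to handle, z square to the flat. Blade x -75 to 75, 30 wide, z 0 to 6. Brass ferrule 16 diameter to x 87. Handle x 85 to 190, 24 wide (y), z -7 to 13. Mass centre near x 22. Starts flat on the bench block, handle overhanging on the side away from the robot.
- file_tip (a point): Middle of the file's tip end: x -75, y 0, z 3 mm in the file's frame. With the file home this point is at y 0, z 3 in wide_cradle, and at the x of the stop's face, which must be felt.
- file_heel (a point): Middle of the blade's handle end: x 75, y 0, z 3 mm in the file's frame.
- file_grip (a point): Point on the centre line of the handle, x 105, y 0, z 3 mm in the file's frame: a good place to grip, across the 24 mm.
- bench_block: Dark steel bench block, 60 x 70 x 25 mm high, fixed; origin at the centre of its underside. The file starts across its top.
- wide_cradle: Sloped slot and saddle, slot 36 mm wide (y). Origin: slot bottom, centre of its floor; +x up the 25 degree slope and out of the slot, +z square to the slope. Slot: end wall at x 0, stop in front of it; roof and 8 mm cheeks end at x 30, 10 mm high inside (z 0 to 10), roof 8 thick; floor runs on as a ledge to x 50. Steel saddle bar x 120 to 130, top at z 0, cheeks 38 apart rising to z 8.
- wide_stand: Pale wooden base of the stand that fits the file, fixed to the bench, 160 x 70 x 12 mm; origin at the centre of its underside. Its low slot end is at -x (towards the robot), the saddle post at x = 51 mm. wide_cradle's origin is at x -65, y 0, z 35 mm in this frame, pitched up 25 degrees.
- wide_stop: Stop holder, a dark steel boss 18 mm in diameter on the back of the slot's end wall; origin at x -12, y 0, z 5 mm in wide_cradle, same axes. It carries the hidden stop: a steel pad 16 mm wide and 8 mm high inside the slot, whose face stands anywhere from x 3 to x 18 mm in wide_cradle. This pose does not tell how far: the depth is found by touch.
- slim_cradle: Sloped slot and saddle, slot 22 mm wide (y). Origin: slot bottom, centre of its floor; +x up the 25 degree slope and out of the slot, +z square to the slope. Slot: end wall at x 0, stop in front of it; roof and 8 mm cheeks end at x 30, 10 mm high inside (z 0 to 10), roof 8 thick; floor runs on as a ledge to x 50. Steel saddle bar x 120 to 130, top at z 0, cheeks 24 apart rising to z 8.
- slim_stand: Base of the slim stand, same base and frame as wide_stand; its slot is too narrow for this file. The two stands change places.
- bottle: White plastic bottle with a blue cap, 56 mm diameter, 130 mm high; origin at the centre of its underside. Leave alone.
- hammer: Hammer lying on the bench. Leave alone.
- bar_stock: Short upright brass bar, 28 mm diameter, 45 mm high; origin at the centre of its underside. Leave alone.
Not all that is in view belongs to the job. Leave any turquoise look-alike of the wide_stand alone.

How it is judged:
By the outcome, as a careful person would: the job done as asked, in the order asked, and still so for the second after the job is handed in, with the robot touching nothing.
It also fails if it takes over 48 s, if anything falls off the work surface, if the arm or the gripper's body presses on something with over 40 N, if the wrist force passes 120 N, or if a joint passes its speed limit or range.

## Robot

A 6-joint arm with a two-finger parallel gripper is mounted at the origin on the work surface. World frame = base frame: x ahead of the robot, y to its left, z up, the work surface at z = 0. Lengths are in m, angles in rad, forces in N, time in s.
With the tool pointing down it reaches from about 0.25 to 0.725 m from the base axis. Payload 4 kg.
Tool frame: the origin (TCP) lies midway between the tips of the shut fingers; the grasp point (between the pads) lies 19 mm behind it; z points along the fingers, y is the direction in which the jaws open and shut (so a half turn about z gives the same grasp; the last joint's range is limited). The gripper opens to 85 mm and grips with 20 to 120 N. Pads are 22 mm wide; open, the fingers measure 114 mm over their backs; the gripper's body (76 mm by 85 mm) begins 54 mm behind the grasp point. The pads swing forward as they close: fully open they stand 13 mm farther back than shut.
Start: joints at [-1.241, 0.241, 0.005, 1.335, 0, 1.571], TCP at [0.162, -0.473, 0.231] pointing down, gripper open.
Joint ranges: [-2.72, 2.72], [-1.05, 1.87], [-1.09, 1.28], [-1.99, 2.15], [-1.42, 1.44], [-3.14, 3.14]. Speed limits (rad/s): [2.79, 2.79, 3.14, 3.14, 3.14, 3.14].

## Interface

Orientations are given as a unit quaternion [x, y, z, w].
In Python, from workcell import get_obs, camera, camera_model, job_done, masks_of gives the robot as it stands.
- The arm moves only by the tool jog_arm, never from a script. Its argument "deltas" is a list that holds one entry, the list of rows, each a list of 7 numbers: the shift along the tool's x, y, z in mm, then the turn, a rotation vector about the tool's x, y, z in degrees, then the finger opening in mm, from 0 to 85.4. A call has 1 to 5 rows; each row shifts and turns the pose as measured when the row begins, along the tool's axes as they then stand; what a row does not reach is not made up. A row lasts 1/10 s, in which the tool goes at most 50 mm and 8.59 degrees, less where a joint would pass 70% of its speed; a pose out of reach is approached as far as the arm can. A call with a gripper value outside its range is refused whole. The fingers move at their own pace and stop on an object; the grip force is fixed at half the most. Time passes only in rows, so rows that do not move let the fingers close. It gives the time, the measured TCP pose, the force and the opening at its end, in the units of the state.
- get_obs(): the state, without advancing time (a new reading comes with each control period).
- camera(name): name is "side" or "top"; returns the picture (384x512x3 uint8, red, green, blue); there is no depth.
- camera_model(name): a dict with "fovy" (degrees; the focal length in pixels is half the picture's height over the tangent of half this angle, whatever the lens; pixels are square), "cx", "cy" (the principal point, pixels), "pose" (4x4, takes a point from camera to world coordinates). Camera axes: x right, y down, z forward; pixel columns grow to the right and rows downward; lengths in m; the calibration is good to about 2 mm. A picture is of the moment at which its call begins. camera_model takes no time and is no camera call.
- job_done(): hands the job in, once; it reports no verdict.
Trained networks look in the newest picture that a camera, given by its name, has taken for a name from the list of things; names that differ only in an ending like _2 or _b are one class to them, and where a whole thing is asked for, a point or a joint stands for the part that bears it (a point fixed in the world has none). Each returns a list of dicts, best first, with "conf" (0 to 1); they miss things now and then, are a little off and sometimes report something else, mostly with a low value. They report only what shows in the picture. A call takes as long as a camera call. They do not tell look-alikes from the thing itself.
- masks_of(target, camera): "pixels" (384x512 bool, what is visible of it) and "at" ([column, row] in pixels, amid what is visible of it).
The state is a dict: "clock": time; "joint_pos": joint angles; "joint_vel": joint speeds; "tau": joint torques, N m; "eef_pos": TCP position; "tool_rot": TCP orientation; "ft_force": force on the tool from outside, world axes, zero at the start; "ft_torque": the same for the moment, N m; "grip_width": finger opening in m.
Only numpy, scipy, OpenCV 4.12 (cv2) and the standard library are available. Lean on these libraries where they do the work, as an engineer would, in place of code of your own. Each camera call takes 0.05 s, during which the arm holds its last target. There are 200 camera calls.

## Working session

There is one attempt and no reset: what is moved stays moved. The work goes in short steps, Python scripts to look and compute and a tool call to move; the robot and the scene stay as the last step left them, time stands still between calls to the robot, and variables do not carry over. Pictures are saved under pics/ and viewed, about 8 in all and at most 12, crops included, and the job is handed in when it is done.

Besides the shell and the picture viewer there is one more tool, called after ">>>" by a JSON object that holds its "api" and its "payload". jog_arm: Moves the arm, as the interface text tells. Its arguments: {"type":"object","properties":{"deltas":{"type":"array"}},"required":["deltas"]}

```bash
mkdir -p pics; ls; python3 - <<'E'
from workcell import *
import cv2,numpy as np
o=get_obs();print(o)
for n in ["top","side"]:
    im=camera(n);cv2.imwrite(f"pics/{n}0.png",im[:,:,::-1])
    m=camera_model(n);print(n,m)
    for t in ["flat_file","bench_block","wide_stand","slim_stand","wide_stop","bottle","hammer","bar_stock","wide_cradle"]:
        print(t,[(round(d['conf'],2),np.round(d['at']).tolist(),int(d['pixels'].sum())) for d in masks_of(t,n)])
E
```

```text
pics
{'clock': 0.0, 'joint_pos': array([-1.24102686e+00,  2.41443082e-01,  3.69433288e-03,  1.33518352e+00,
        2.12062524e-05,  1.57078859e+00]), 'joint_vel': array([-0.00067363, -0.00150364,  0.00039859, -0.00037527, -0.00208184,
       -0.00035673]), 'tau': array([-4.48402952e-04, -3.72315609e+01,  2.52409673e+01,  1.68212503e-02,
       -1.03699838e-04, -3.91547658e-06]), 'eef_pos': array([ 0.16171107, -0.47245024,  0.23038651]), 'tool_rot': array([ 9.86436086e-01,  1.64142342e-01, -1.64831911e-04, -1.05522749e-03]), 'ft_force': array([-0.1024261 , -0.4926822 , -0.48891087]), 'ft_torque': array([ 0.02215861,  0.01654516, -0.01925593]), 'grip_width': 0.08528924578702905}
top {'fovy': 54.38776561401842, 'cx': 253.46415646204676, 'cy': 191.11837125592743, 'pose': array([[ 0.00719375, -0.99580255,  0.09124438,  0.42606323],
       [-0.99992565, -0.00626498,  0.01046128, -0.00329334],
       [-0.00984573, -0.09131286, -0.99577358,  1.22661552],
       [ 0.        ,  0.        ,  0.        ,  1.        ]])}
flat_file [(0.59, [168.0, 201.0], 668)]
bench_block [(0.72, [163.0, 213.0],
[... 496 characters left out ...]
99],
       [-0.69571154,  0.49883503, -0.51686466,  0.65877695],
       [ 0.01739906, -0.70763174, -0.70636718,  0.96111231],
       [ 0.        ,  0.        ,  0.        ,  1.        ]])}
flat_file [(0.81, [186.0, 258.0], 1044)]
bench_block [(0.8, [183.0, 276.0], 368)]
wide_stand [(0.93, [163.0, 176.0], 1195), (0.8, [246.0, 340.0], 2497), (0.56, [266.0, 207.0], 1472)]
slim_stand [(0.69, [322.0, 166.0], 1075), (0.4, [186.0, 262.0], 1016)]
wide_stop []
bottle [(0.98, [334.0, 112.0], 528)]
hammer [(0.69, [232.0, 165.0], 771)]
bar_stock [(0.73, [126.0, 292.0], 204)]
wide_cradle [(0.82, [280.0, 208.0], 467), (0.82, [264.0, 337.0], 899), (0.61, [174.0, 170.0], 437), (0.18, [320.0, 169.0], 1024)]
```

```bash
python3 - <<'E'
import cv2
a=cv2.imread("pics/top0.png")[70:340,70:450];cv2.imwrite("pics/topc.png",cv2.resize(a,None,fx=2.1,fy=2.1,interpolation=cv2.INTER_CUBIC))
a=cv2.imread("pics/side0.png");cv2.imwrite("pics/sidec.png",cv2.resize(a,(800,600),interpolation=cv2.INTER_CUBIC))
E
```

```text
(no output)
```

View pics/topc.png

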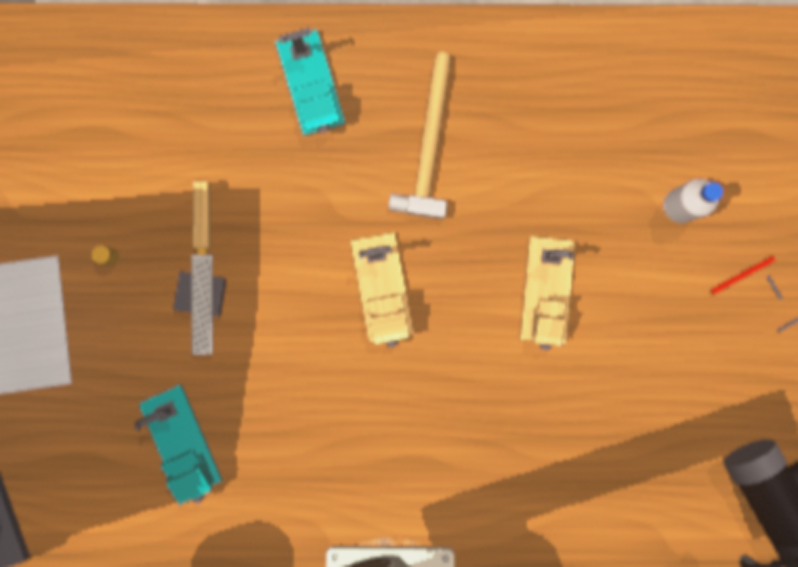

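View pics/sidec.png

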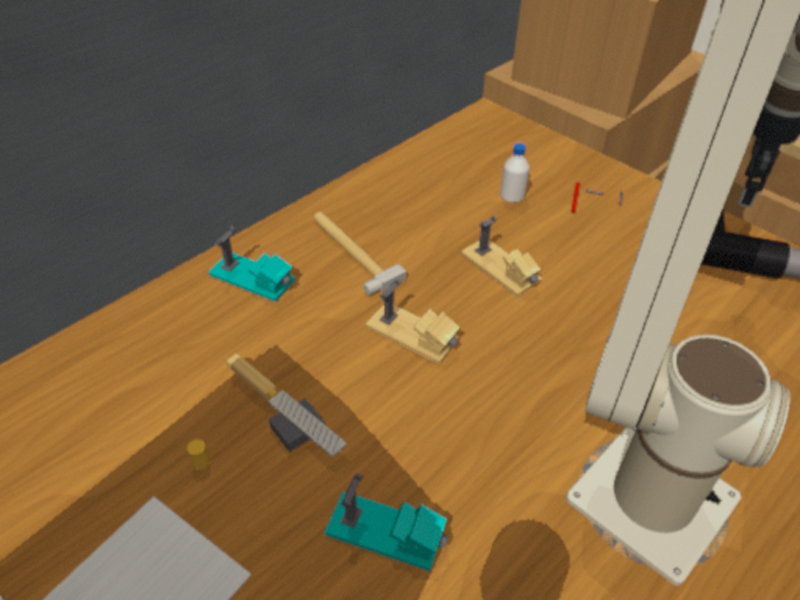

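The file is at top (168,201) and side (186,258). These could be taken for its stand:
- Two pale stands at top (254,207), where the slot looks wide, and (329,208), where it looks slim.
- Two turquoise look-alikes at (217,107) and (153,283), which I leave alone.

My choice is (254,207). I'll check it in a close crop and fit the poses.

```bash
cat > h.py <<'E'
import numpy as np,cv2
from workcell import *
from scipy.optimize import minimize
from scipy.spatial.transform import Rotation as R
def proj(P,n):
    m=camera_model(n);T=np.linalg.inv(m['pose']);f=192/np.tan(np.radians(m['fovy']/2))
    q=P@T[:3,:3].T+T[:3,3];return q[:,:2]/q[:,2:]*f+[m['cx'],m['cy']]
def box(x0,x1,y0,y1,z0,z1):return np.array([[x,y,z] for x in(x0,x1) for y in(y0,y1) for z in(z0,z1)])/1000.
def prism(x,y0,y1,z):return np.array([[a,b,c] for a,c in zip(x,z) for b in(y0,y1)])/1000.
C=R.from_euler('y',-25,degrees=True).as_matrix();CO=np.array([-.065,0,.035])
def cr(P):return P@C.T+CO
def stand(hw=26,sw=19):
    return [box(-80,80,-35,35,0,12),cr(box(-4,30,-hw,hw,-8,18)),cr(box(-4,50,-hw,hw,-8,0)),cr(box(120,130,-sw-5,sw+5,-6,0)),
      cr(box(120,130,-sw-5,-sw,-6,8)),cr(box(120,130,sw,sw+5,-6,8)),box(45,57,-6,6,12,80)]
FILE=[box(-75,75,-15,15,0,6),box(75,87,-8,8,-5,11),box(85,190,-12,12,-7,13)]
def render(hulls,T,n,s=4):
    im=np.zeros((384*s,512*s),np.uint8)
    for h in hulls:
        p=(proj(h@T[:3,:3].T+T[:3,3],n)+.5)*s-.5
        cv2.fillConvexPoly(im,cv2.convexHull(np.round(p*16).astype(np.int32)),255,shift=4)
    return cv2.resize(im,(512,384),interpolation=cv2.INTER_AREA)/255.
def T4(x,y,z,yaw):
    T=np.eye(4);T[:3,:3]=R.from_euler('z',yaw).as_matrix();T[:3,3]=x,y,z;return T
def ray(px,n,z):
    m=camera_model(n);f=192/np.tan(np.radians(m['fovy']/2));M=m['pose']
    d=M[:3,:3]@np.r_[(np.array(px)-[m['cx'],m['cy']])/f,1];return M[:3,3]+d*(z-M[2,3])/d[2]
def fit(hulls,masks,z,x0):
    def c(p):return sum(((render(hulls,T4(p[0],p[1],z,p[2]),n)-m)**2).sum() for n,m in masks.items())
    best=None
    for s in(.02,.005):
        r=minimize(c,x0,method='Nelder-Mead',options=dict(initial_simplex=np.array(x0)+np.vstack([np.zeros(3),np.diag([s,s,s*10])]),xatol=1e-5,fatol=.05));x0=r.x
    return r.x,r.fun
def pick(t,n,px):
    l=masks_of(t,n);return min(l,key=lambda d:np.hypot(*(np.array(d['at'])-px)))['pixels'].astype(float)
E
cat > a.py <<'E'
from h import *
ims={n:camera(n) for n in("top","side")}
S={'top':pick('wide_stand','top',(254,207)),'side':pick('wide_stand','side',(266,207))}
F={'top':pick('flat_file','top',(168,201)),'side':pick('flat_file','side',(186,258))}
p0=ray((254,207),'top',.02)
for ms in(S,{'top':S['top']},{'side':S['side']}):
    s,e=fit(stand(),ms,0,[p0[0],p0[1],.1]);print('stand',s,e)
    if len(ms)==2:s2=s
p0=ray((168,201),'top',.03)
for ms in(F,{'top':F['top']},{'side':F['side']}):
    s,e=fit(FILE,ms,.025,[p0[0],p0[1],0]);print('file',s,e)
    if len(ms)==2:f2=s
np.savez('fit.npz',s=s2,f=f2)
out=[]
for n,(cx,cy) in {'top':(212,200),'side':(232,230)}.items():
    k=4;im=cv2.resize(ims[n],None,fx=k,fy=k,interpolation=cv2.INTER_CUBIC)[:,:,::-1].copy()
    for H,p,z in((stand(),s2,0),(FILE,f2,.025)):
        T=T4(p[0],p[1],z,p[2])
        for h in H:
            q=(proj(h@T[:3,:3].T+T[:3,3],n)+.5)*k-.5
            cv2.polylines(im,[cv2.convexHull(np.round(q).astype(np.int32))],True,(255,0,255),1)
    out.append(im[(cy-70)*k:(cy+70)*k,(cx-95)*k:(cx+95)*k][:, :760])
cv2.imwrite('pics/fit_top.png',out[0]);cv2.imwrite('pics/fit_side.png',out[1])
E
python3 a.py
```

```text
stand [0.48714084 0.01601442 0.17420767] 144.53357939254133Traceback (most recent call last):
  File "a.py", line 7, in <module>
    s,e=fit(stand(),ms,0,[p0[0],p0[1],.1]);print('stand',s,e)
        ~~~^^^^^^^^^^^^^^^^^^^^^^^^^^^^^^^
  File "h.py", line 31, in fit
    r=minimize(c,x0,method='Nelder-Mead',options=dict(initial_simplex=np.array(x0)+np.vstack([np.zeros(3),np.diag([s,s,s*10])]),xatol=1e-5,fatol=.05));x0=r.x
    res = _minimize_neldermead(fun, x0, args, callback, bounds=bounds,
                               **options)
    fxr = func(xr)
    fx = function(np.copy(x), *(wrapper_args + args))
  File "h.py", line 28, in c
    def c(p):return sum(((render(hulls,T4(p[0],p[1],z,p[2]),n)-m)**2).sum() for n,m in masks.items())
                    ~~~^^^^^^^^^^^^^^^^^^^^^^^^^^^^^^^^^^^^^^^^^^^^^^^^^^^^^^^^^^^^^^^^^^^^^^^^^^^^^^
  File "h.py", line 28, in <genexpr>
    def c(p):return sum(((render(hulls,T4(p[0],p[1],z,p[2]),n)-m)**2).sum() for n,m in masks.items())
                          ~~~~~~^^^^^^^^^^^^^^^^^^^^^^^^^^^^^^
  File "h.py", line 19, in render
    p=(proj(h@T[:3,:3].T+T[:3,3],n)+.5)*s-.5
       ~~~~^^^^^^^^^^^^^^^^^^^^^^^^
  File "h.py", line 6, in proj
    m=camera_model(n);T=np.linalg.inv(m['pose']);f=192/np.tan(np.radians(m['fovy']/2))
ValueError: time passes only in moves, steps and waits
```

```bash
python3 - <<'E'
s=open('h.py').read()
s=s.replace("def proj","import functools\ncamera_model=functools.lru_cache(None)(camera_model)\ndef proj",1)
open('h.py','w').write(s)
E
python3 a.py
```

```text
stand [0.48703558 0.01533879 0.19163136] 152.54868127643215
stand [0.48555616 0.01507894 0.1980029 ] 52.286658977316414
stand [0.48722099 0.01567188 0.18643629] 90.76607458669743
file [0.45815983 0.29000963 0.03680068] 113.62292964244521
file [0.45806803 0.29013029 0.04121037] 35.85059592464437
file [0.458748   0.28959038 0.03099389] 70.2242060745867
```

View pics/fit_top.png

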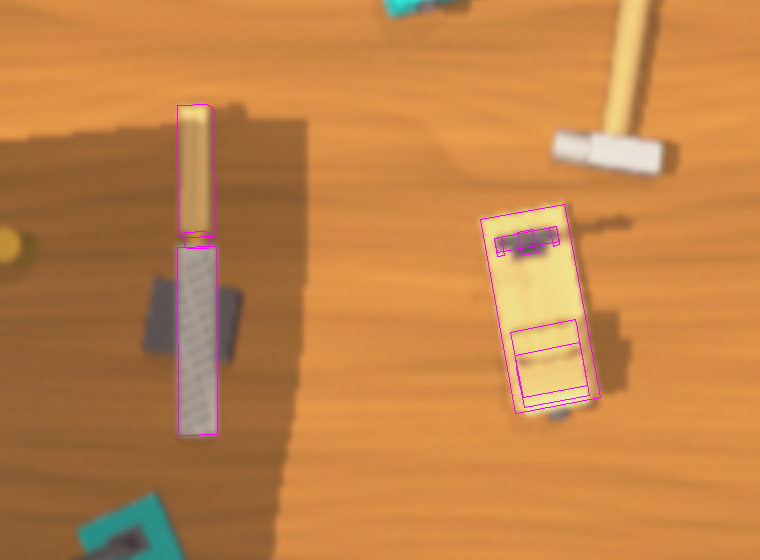

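View pics/fit_side.png

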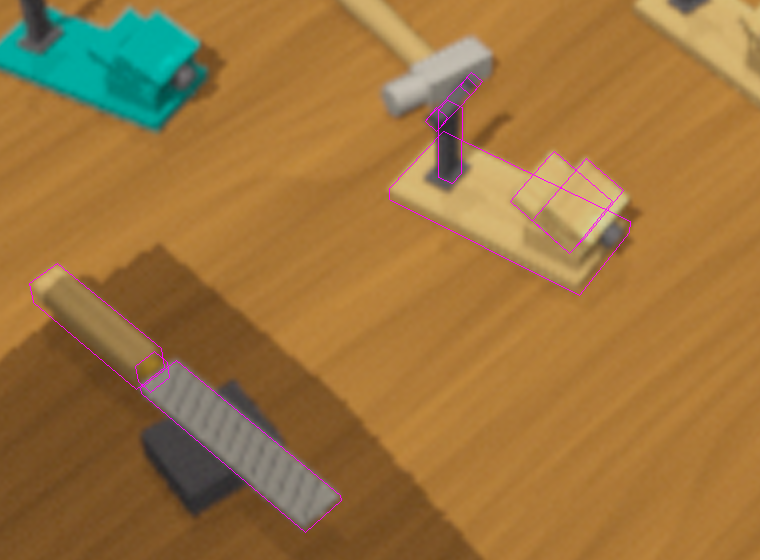

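The top crop shows the pale stand at (254,207) with a 52 mm wide slot block, which matches the wide slot. It isn't turquoise, and the fitted outlines overlay well. The file fit is tight in both views. Next I'll refine the stand yaw on image edges and plan the reach.

```bash
cat >> h.py <<'E'
def refine(lines,T0z,x0,ims,inv=False):
    G={}
    for n,im in ims.items():
        g=cv2.resize(im,None,fx=4,fy=4,interpolation=cv2.INTER_CUBIC).astype(np.float32);g=cv2.GaussianBlur(g,(0,0),2.5)
        G[n]=sum(cv2.Sobel(g[:,:,k],cv2.CV_32F,1,0)**2+cv2.Sobel(g[:,:,k],cv2.CV_32F,0,1)**2 for k in range(3))**.5
    t=np.linspace(.05,.95,60)[:,None]
    def c(p):
        T=T4(p[0],p[1],T0z,p[2]);s=0
        for n in ims:
            for a,b in lines[n]:
                P=(np.array(a)*(1-t)+np.array(b)*t)/1000
                q=((proj(P@T[:3,:3].T+T[:3,3],n)+.5)*4-.5).astype(np.float32)
                s-=cv2.remap(G[n],q[:,:1],q[:,1:],cv2.INTER_LINEAR).mean()
        return s
    r=minimize(c,x0,method='Nelder-Mead',options=dict(initial_simplex=np.array(x0)+np.vstack([np.zeros(3),np.diag([.003,.003,.03])])));return r.x,r.fun
def plan(p,Rt,n=None,o=None):
    from scipy.spatial.transform import Slerp
    o=o or get_obs();p0=o['eef_pos'];R0=R.from_quat(o['tool_rot'])
    d=np.array(p)-p0;rv=(R0.inv()*Rt).as_rotvec(degrees=True)
    k=n or int(max(1,np.ceil(np.linalg.norm(d)/.045),np.ceil(np.linalg.norm(rv)/8)))
    S=Slerp([0,1],R.concatenate([R0,Rt]))
    row=np.r_[S(0).inv().apply(d/k)*1000,rv/k]
    print('clk',round(o['clock'],2),'tot shift(tool) mm',R0.inv().apply(d*1000).round(1),'rot deg',rv.round(2),'rows',k)
    for i in range(k):print((S(i/k).inv().apply(d/k)*1000).round(1).tolist(),(rv/k).round(2).tolist())
def dn(yaw,pitch=0,flip=False):
    # tool whose x is along file +x (or -x if flip), z into file from above
    f=R.from_euler('z',yaw)*R.from_euler('y',-pitch,degrees=True)
    return f*R.from_matrix(np.array([[1,0,0],[0,-1,0],[0,0,-1.]]).T if not flip else np.array([[-1,0,0],[0,1,0],[0,0,-1.]]))
E
python3 - <<'E'
from h import *
z=np.load('fit.npz');s,f=z['s'],z['f'];ims={n:camera(n) for n in('top','side')}
b=12
L={'top':[((-80,35,b),(80,35,b)),((-80,-35,b),(80,-35,b)),((80,-35,b),(80,35,b))],
   'side':[((-80,35,0),(80,35,0)),((-80,35,0),(-80,-35,0)),((80,35,b),(80,-35,b))]}
for c in ims: print(c,refine({c:L[c]},0,s,{c:ims[c]}))
s2=refine(L,0,s,ims);print('stand',s2)
h=6
LF={'top':[((-75,15,h),(75,15,h)),((-75,-15,h),(75,-15,h)),((-75,-15,h),(-75,15,h))]}
LF['side']=LF['top']
for c in ims: print(c,refine({c:LF[c]},.025,f,{c:ims[c]}))
f2=refine(LF,.025,f,ims);print('file',f2)
np.savez('fit2.npz',s=s2[0],f=f2[0])
for nm,px,zz in(('hammerhead',(270,168),.02),('bottle',(399,164),.06),('bar',(119,192),.03)):print(nm,ray(px,'top',zz).round(3))
F=T4(f2[0][0],f2[0][1],.025,f2[0][2]);g=(F@[.105,0,.003,1])[:3];print('grip',g)
plan(g+[0,0,.12],dn(f2[0][2]))
E
```

```text
top (array([0.48772876, 0.015786  , 0.19261422]), np.float64(-279.3889465332031))
side (array([0.48948492, 0.00842293, 0.20803901]), np.float64(-185.31326293945312))
stand (array([0.48785633, 0.0155962 , 0.19637385]), np.float64(-433.0836181640625))
top (array([0.45747849, 0.28934651, 0.03567661]), np.float64(-270.13214111328125))
side (array([0.45801598, 0.29012398, 0.03520004]), np.float64(-244.84249877929688))
file (array([0.45772241, 0.28983771, 0.03670247]), np.float64(-511.2724609375))
hammerhead [ 0.613 -0.044  0.02 ]
bottle [ 0.621 -0.448  0.06 ]
bar [0.53  0.443 0.03 ]
grip [0.5626517 0.2936906 0.028    ]
clk 1.7 tot shift(tool) mm [ 627.4 -595.7   83.3] rot deg [ 0.   -0.   16.79] rows 20
[31.4, -29.8, 4.2] [0.0, -0.0, 0.84]
[30.9, -30.2, 4.2] [0.0, -0.0, 0.84]
[30.5, -30.7, 4.2] [0.0, -0.0, 0.84]
[30.0, -31.1, 4.2] [0.0, -0.0, 0.84]
[29.6, -31.6, 4.2] [0.0, -0.0, 0.84]
[29.1, -32.0, 4.2] [0.0, -0.0, 0.84]
[28.6, -32.4, 4.2] [0.0, -0.0, 0.84]
[28.2, -32.8, 4.2] [0.0, -0.0, 0.84]
[27.7, -33.2, 4.2] [0.0, -0.0, 0.84]
[27.2, -33.7, 4.2] [0.0, -0.0, 0.84]
[26.7, -34.0, 4.2] [0.0, -0.0, 0.84]
[26.2, -34.4, 4.2] [0.0, -0.0, 0.84]
[25.7, -34.8, 4.2] [0.0, -0.0, 0.84]
[25.2, -35.2, 4.2] [0.0, -0.0, 0.84]
[24.6, -35.6, 4.2] [0.0, -0.0, 0.84]
[24.1, -35.9, 4.2] [0.0, -0.0, 0.84]
[23.6, -36.3, 4.2] [0.0, -0.0, 0.84]
[23.1, -36.6, 4.2] [0.0, -0.0, 0.84]
[22.5, -36.9, 4.2] [0.0, -0.0, 0.84]
[22.0, -37.3, 4.2] [0.0, -0.0, 0.84]
```

>>> {"api": "jog_arm", "payload": {"deltas": [[[0,0,0,0,0,5,85]]]}}

```text
clock: 1.8
eef_pos: [0.1619, -0.473, 0.2313]
tool_rot: [0.993, 0.12, 0.0, 0.0]
ft_force: [-0.0, 1.0, -0.9]
grip_width: 0.0848
```

```bash
python3 -c "
from workcell import *
o=get_obs();print(o['joint_pos'],o['tool_rot'],o['eef_pos'])"
```

```text
[-1.24097687e+00  2.40571912e-01  5.00269182e-03  1.33521256e+00
  2.22336873e-05  1.66027595e+00] [9.92788280e-01 1.19880902e-01 1.23871679e-05 4.80063233e-06] [ 0.16194119 -0.47304441  0.23132154]
```

```bash
python3 - <<'E'
from h import *
f=np.load('fit2.npz')['f'];F=T4(f[0],f[1],.025,f[2]);g=(F@[.105,0,.003,1])[:3]
plan(g+[0,0,.12],dn(f[2],flip=True),22)
E
```

```text
clk 1.8 tot shift(tool) mm [ 571.7 -649.3   83.3] rot deg [   0.      0.   -168.33] rows 22
[26.0, -29.5, 3.8] [0.0, 0.0, -7.65]
[29.7, -25.8, 3.8] [0.0, 0.0, -7.65]
[32.9, -21.6, 3.8] [0.0, 0.0, -7.65]
[35.4, -17.0, 3.8] [0.0, 0.0, -7.65]
[37.4, -12.2, 3.8] [0.0, 0.0, -7.65]
[38.7, -7.1, 3.8] [0.0, 0.0, -7.65]
[39.3, -1.9, 3.8] [0.0, 0.0, -7.65]
[39.2, 3.4, 3.8] [0.0, 0.0, -7.65]
[38.4, 8.6, 3.8] [0.0, 0.0, -7.65]
[36.9, 13.6, 3.8] [0.0, 0.0, -7.65]
[34.8, 18.4, 3.8] [0.0, 0.0, -7.65]
[32.0, 22.9, 3.8] [0.0, 0.0, -7.65]
[28.7, 26.9, 3.8] [0.0, 0.0, -7.65]
[24.8, 30.5, 3.8] [0.0, 0.0, -7.65]
[20.6, 33.5, 3.8] [0.0, 0.0, -7.65]
[15.9, 36.0, 3.8] [0.0, 0.0, -7.65]
[11.0, 37.8, 3.8] [0.0, 0.0, -7.65]
[5.9, 38.9, 3.8] [0.0, 0.0, -7.65]
[0.6, 39.3, 3.8] [0.0, 0.0, -7.65]
[-4.6, 39.1, 3.8] [0.0, 0.0, -7.65]
[-9.8, 38.1, 3.8] [0.0, 0.0, -7.65]
[-14.8, 36.4, 3.8] [0.0, 0.0, -7.65]
```

>>> {"api": "jog_arm", "payload": {"deltas": [[[26,-29,0,0,0,-7.6,85],[30,-26,0,0,0,-7.6,85],[33,-22,0,0,0,-7.6,85],[35,-17,0,0,0,-7.6,85],[37,-12,0,0,0,-7.6,85]]]}}

```text
clock: 2.3
eef_pos: [0.2532, -0.2981, 0.2303]
tool_rot: [0.897, 0.443, -0.0, 0.001]
ft_force: [0.8, 0.3, 0.2]
grip_width: 0.0848
```

>>> {"api": "jog_arm", "payload": {"deltas": [[[39,-7,2,0,0,-7.6,85],[39,-2,2,0,0,-7.6,85],[39,3,2,0,0,-7.6,85],[38,9,2,0,0,-7.6,85],[37,14,2,0,0,-7.6,85]]]}}

```text
clock: 2.8
eef_pos: [0.3442, -0.1158, 0.2212]
tool_rot: [0.694, 0.72, 0.0, 0.004]
ft_force: [0.6, -0.2, 1.0]
grip_width: 0.0849
```

>>> {"api": "jog_arm", "payload": {"deltas": [[[35,18,2,0,0,-7.6,85],[32,23,2,0,0,-7.6,85],[29,27,2,0,0,-7.6,85],[25,30,2,0,0,-7.6,85],[21,33,2,0,0,-7.6,85]]]}}

```text
clock: 3.3
eef_pos: [0.4295, 0.071, 0.212]
tool_rot: [0.409, 0.913, -0.0, 0.007]
ft_force: [-0.2, -0.9, 0.4]
grip_width: 0.0851
```

```bash
python3 - <<'E'
from h import *
f=np.load('fit2.npz')['f'];F=T4(f[0],f[1],.025,f[2]);g=(F@[.105,0,.003,1])[:3]
plan(g+[0,0,.12],dn(f[2],flip=True));print(get_obs()['joint_pos'])
E
```

```text
clk 3.3 tot shift(tool) mm [ 78.2 247.3  64.2] rot deg [ -0.06   0.78 -50.33] rows 7
[11.2, 35.3, 9.2] [-0.01, 0.11, -7.19]
[6.6, 36.4, 9.2] [-0.01, 0.11, -7.19]
[2.0, 37.0, 9.2] [-0.01, 0.11, -7.19]
[-2.7, 36.9, 9.2] [-0.01, 0.11, -7.19]
[-7.3, 36.3, 9.2] [-0.01, 0.11, -7.19]
[-11.8, 35.1, 9.2] [-0.01, 0.11, -7.19]
[-16.1, 33.4, 9.2] [-0.01, 0.11, -7.19]
[ 0.16941738  0.11487141 -0.20061978  1.24479556 -0.00793622  1.01114492]
```

>>> {"api": "jog_arm", "payload": {"deltas": [[[11,35,9,0,0,-7.2,85],[7,36,9,0,0,-7.2,85],[2,37,9,0,0,-7.2,85],[-3,37,9,0,0,-7.2,85],[-7,36,9,0,0,-7.2,85]]]}}

```text
clock: 3.8
eef_pos: [0.5258, 0.2393, 0.1676]
tool_rot: [0.091, 0.996, -0.002, 0.009]
ft_force: [-0.1, -0.5, 0.4]
grip_width: 0.0848
```

>>> {"api": "jog_arm", "payload": {"deltas": [[[-12,35,5,0,0,-7.2,85],[-16,33,5,0,0,-7.2,85]]]}}

```text
clock: 4.0
eef_pos: [0.5626, 0.3064, 0.1562]
tool_rot: [-0.04, 0.999, -0.003, 0.008]
ft_force: [0.9, -0.3, -0.3]
grip_width: 0.0849
```

```bash
python3 - <<'E'
from h import *
f=np.load('fit2.npz')['f'];F=T4(f[0],f[1],.025,f[2]);g=(F@[.105,0,.003,1])[:3]
plan(g+[0,0,-.018],dn(f[2],flip=True),2);print(get_obs()['joint_pos'])
E
```

```text
clk 4.0 tot shift(tool) mm [  3.2 -11.7 146.3] rot deg [-0.4   0.88  2.45] rows 2
[1.6, -5.8, 73.1] [-0.2, 0.44, 1.22]
[0.9, -6.1, 73.1] [-0.2, 0.44, 1.22]
[ 0.5048253   0.54999165  0.27074217  1.28075488 -0.01284378  0.42534826]
```

>>> {"api": "jog_arm", "payload": {"deltas": [[[3,-12,20,-0.4,0.9,2.4,70],[0,0,30,0,0,0,60],[0,0,0,0,0,0,60]]]}}

```text
clock: 4.3
eef_pos: [0.563, 0.3004, 0.1024]
tool_rot: [-0.022, 1.0, 0.001, 0.0]
ft_force: [-0.1, -1.2, 0.4]
grip_width: 0.06
```

```bash
cat > gp.py <<'E'
from h import *
f=np.load('fit2.npz')['f'];F=T4(f[0],f[1],.025,f[2]);g=(F@[.105,0,.003,1])[:3]
plan(g+[0,0,-.018],dn(f[2],flip=True),1)
E
python3 gp.py
```

```text
clk 4.3 tot shift(tool) mm [ 0.7 -6.9 92.4] rot deg [0.11 0.01 0.47] rows 1
[0.7, -6.9, 92.4] [0.11, 0.01, 0.47]
```

>>> {"api": "jog_arm", "payload": {"deltas": [[[0.7,-6.9,20,0,0,0.5,60],[0,0,25,0,0,0,60],[0,0,0,0,0,0,60]]]}}

```text
clock: 4.6
eef_pos: [0.5639, 0.2938, 0.0594]
tool_rot: [-0.018, 1.0, 0.001, 0.001]
ft_force: [-0.1, -0.3, -0.3]
grip_width: 0.06
```

```bash
python3 gp.py; python3 - <<'E'
from h import *
im={n:camera(n) for n in('top','side')}
a=cv2.resize(im['top'][130:260,110:230],(552,598),interpolation=cv2.INTER_CUBIC)[:,:,::-1]
cv2.imwrite('pics/g1.png',a)
E
```

```text
clk 4.6 tot shift(tool) mm [ 1.4 -0.2 49.4] rot deg [ 0.15  0.16 -0.05] rows 1
[1.4, -0.2, 49.4] [0.15, 0.16, -0.05]
```

View pics/g1.png

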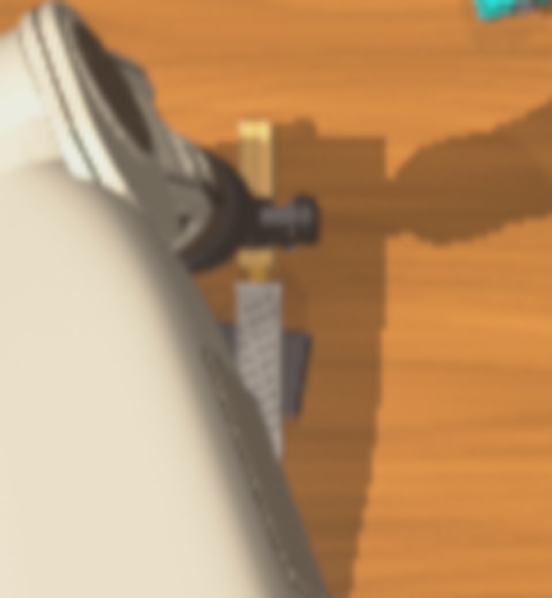

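The crop shows the gripper straddling the handle at crop (285,215), with the file undisturbed. Descending.

>>> {"api": "jog_arm", "payload": {"deltas": [[[1,0,20,0,0,0,55],[0,0,20,0,0,0,50],[0,0,0,0,0,0,50]]]}}

```text
clock: 5.0
eef_pos: [0.5706, 0.2978, 0.0308]
tool_rot: [-0.018, 1.0, 0.006, 0.01]
ft_force: [-0.6, 0.5, -0.2]
grip_width: 0.0499
```

```bash
python3 gp.py
```

```text
clk 5.0 tot shift(tool) mm [ 8.5 -4.  20.6] rot deg [ 0.63  1.17 -0.05] rows 1
[8.5, -4.0, 20.6] [0.63, 1.17, -0.05]
```

>>> {"api": "jog_arm", "payload": {"deltas": [[[8,-4,0,0.6,1.2,0,50],[0,0,0,0,0,0,50]]]}}

```text
clock: 5.2
eef_pos: [0.5641, 0.2942, 0.0349]
tool_rot: [-0.018, 1.0, 0.001, 0.001]
ft_force: [0.0, 0.1, 0.5]
grip_width: 0.0502
```

```bash
python3 gp.py;python3 -c "
from workcell import *
o=get_obs();print(o['joint_pos'],o['joint_vel'],o['tau'],o['ft_force'],o['ft_torque'])"
```

```text
clk 5.2 tot shift(tool) mm [ 1.5 -0.5 24.9] rot deg [ 0.11  0.14 -0.05] rows 1
[1.5, -0.5, 24.9] [0.11, 0.14, -0.05]
[4.80430814e-01 6.43273700e-01 9.95595373e-02 1.02403402e+00
 6.69271973e-04 4.44613506e-01] [-0.00162479 -0.02397967  0.0351319  -0.01117106 -0.00027292 -0.00077481] [-2.89954696e-03 -5.25612259e+01  2.24857861e+01  8.71625240e-02
 -3.43303709e-04 -2.41304706e-04] [0.00188355 0.09412819 0.46211664] [0.01854758 0.04128938 0.00834739]
```

>>> {"api": "jog_arm", "payload": {"deltas": [[[1.5,0,10,0,0,0,50],[0,0,10,0,0,0,50],[0,0,3,0,0,0,50],[0,0,0,0,0,0,50]]]}}

```text
clock: 5.6
eef_pos: [0.5645, 0.2953, 0.0134]
tool_rot: [-0.018, 1.0, 0.002, 0.004]
ft_force: [-0.1, 0.2, -0.0]
grip_width: 0.05
```

```bash
python3 gp.py
```

```text
clk 5.6 tot shift(tool) mm [ 1.9 -1.5  3.4] rot deg [ 0.24  0.43 -0.05] rows 1
[1.9, -1.5, 3.4] [0.24, 0.43, -0.05]
```

>>> {"api": "jog_arm", "payload": {"deltas": [[[2,-1.5,3,0.2,0.4,0,50],[0,0,0,0,0,0,50]]]}}

```text
clock: 5.8
eef_pos: [0.562, 0.2934, 0.0097]
tool_rot: [-0.018, 1.0, -0.0, -0.001]
ft_force: [-0.4, 0.2, -0.9]
grip_width: 0.0498
```

```bash
python3 gp.py
```

```text
clk 5.8 tot shift(tool) mm [-0.6  0.3 -0.3] rot deg [-0.   -0.06 -0.04] rows 1
[-0.6, 0.3, -0.3] [-0.0, -0.06, -0.04]
```

>>> {"api": "jog_arm", "payload": {"deltas": [[[0,0,0,0,0,0,35],[0,0,0,0,0,0,26],[0,0,0,0,0,0,10],[0,0,0,0,0,0,10],[0,0,0,0,0,0,10]]]}}

```text
clock: 6.3
eef_pos: [0.5622, 0.2934, 0.0099]
tool_rot: [-0.018, 1.0, -0.0, -0.0]
ft_force: [-0.9, -0.2, -0.6]
grip_width: 0.0232
```

>>> {"api": "jog_arm", "payload": {"deltas": [[[0,0,-10,0,0,0,10],[0,0,-20,0,0,0,10],[0,0,-30,0,0,0,10],[0,0,-20,0,0,0,10],[0,0,0,0,0,0,10]]]}}

```text
clock: 6.8
eef_pos: [0.561, 0.2925, 0.0917]
tool_rot: [-0.018, 1.0, -0.001, -0.002]
ft_force: [1.1, -0.5, -2.3]
grip_width: 0.0229
```

```bash
python3 - <<'E'
from h import *
ims={n:camera(n) for n in('top','side')}
o=get_obs();T=np.eye(4);T[:3,:3]=R.from_quat(o['tool_rot']).as_matrix();T[:3,3]=o['eef_pos'];print(T.round(4),o['ft_force'],o['ft_torque'],o['joint_pos'])
k=4;im=cv2.resize(ims['side'],None,fx=k,fy=k,interpolation=cv2.INTER_CUBIC)[:,:,::-1].copy()
# expected file pose: grip point 18mm behind TCP, file x = -tool x, file z=-tool z
Tf=T@np.block([[np.diag([-1.,1,-1]),np.array([[.105],[0],[-.018+.003]])],[np.zeros((1,3)),1]])
for h in FILE:
    q=(proj(h@Tf[:3,:3].T+Tf[:3,3],'side')+.5)*k-.5
    cv2.polylines(im,[cv2.convexHull(np.round(q).astype(np.int32))],True,(255,0,255),1)
c=proj(Tf[:3,3][None],'side')[0].astype(int);print(c)
cv2.imwrite('pics/h1.png',im[(c[1]-75)*k:(c[1]+70)*k,(c[0]-95)*k:(c[0]+95)*k])
E
```

```text
[[-0.9993 -0.0358 -0.0088  0.5594]
 [-0.0358  0.9993 -0.005   0.2917]
 [ 0.009  -0.0047 -0.9999  0.0886]
 [ 0.      0.      0.      1.    ]] [ 0.08723705 -0.7002737  -2.03526706] [ 0.01022929 -0.19149462 -0.02469039] [ 4.80830475e-01  5.93628470e-01  1.63027653e-01  1.15037293e+00
 -3.77238477e-04  4.45000776e-01]
[195 251]
```

View pics/h1.png

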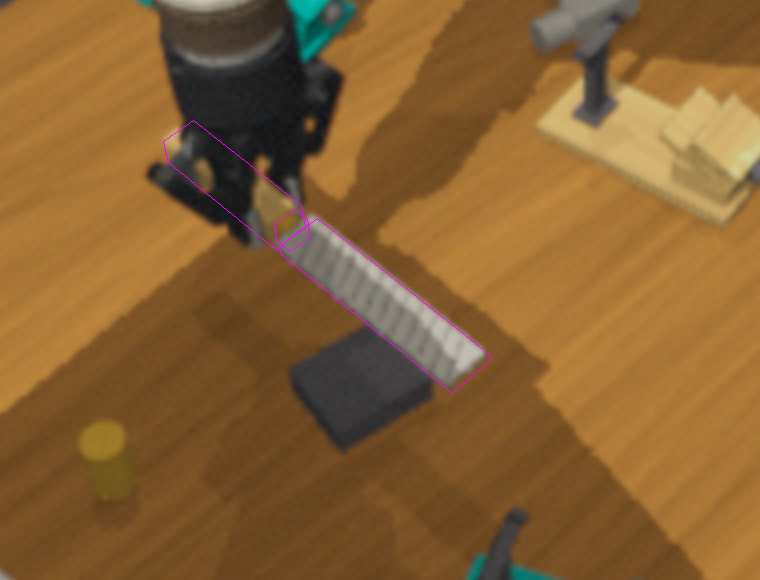

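The crop shows the file held level and square. The overlay agrees to about 2 mm, and the tip is near crop (487,355). Lifting, then carrying it to above the slot mouth.

```bash
cat > pl.py <<'E'
import sys
from h import *
s=np.load('fit2.npz')['s'].copy();s[2]=.195
ST=T4(s[0],s[1],0,s[2]);CT=np.eye(4);CT[:3,:3]=C;CT[:3,3]=CO;W=ST@CT
try:G=np.load('G.npy')
except OSError:G=np.block([[np.diag([-1.,1,-1]),np.array([[.105],[0],[-.015]])],[np.zeros((1,3)),np.ones((1,1))]]) # file in tool
def cur(o):
    T=np.eye(4);T[:3,:3]=R.from_quat(o['tool_rot']).as_matrix();T[:3,3]=o['eef_pos'];return T
if __name__=='__main__':
    a=[float(v) for v in sys.argv[1:]];o=get_obs()
    L=np.linalg.inv(W)@cur(o)@G;tip=L@[-.075,0,0,1];print('tip now in cradle mm',(tip[:3]*1000).round(1),'file rot deg',R.from_matrix(L[:3,:3]).as_rotvec(degrees=True).round(2),'F',o['ft_force'].round(1),'w',o['grip_width'].round(4))
    F=np.eye(4);F[:3,3]=a[0]/1000+.075,a[1]/1000,a[2]/1000
    T=W@F@np.linalg.inv(G);print('tcp target',T[:3,3].round(4))
    plan(T[:3,3],R.from_matrix(T[:3,:3]),int(a[3]) if len(a)>3 else None,o)
E
python3 pl.py 50 0 60 8
```

```text
Traceback (most recent call last):
  File "pl.py", line 11, in <module>
    L=np.linalg.inv(W)@cur(o)@G;tip=L@[-.075,0,0,1];print('tip now in cradle mm',(tip[:3]*1000).round(1),'file rot deg',R.from_matrix(L[:3,:3]).as_rotvec(degrees=True).round(2),'F',o['ft_force'].round(1),'w',o['grip_width'].round(4))
                                                                                                                                                                                                                ^^^^^^^^^^^^^^^^^^^^^
AttributeError: 'float' object has no attribute 'round'
```

```bash
sed -i "s/o\['grip_width'\].round(4)/round(o['grip_width'],4)/" pl.py
python3 pl.py 50 0 60 10
```

```text
tip now in cradle mm [ 39.7 285.6  59. ] file rot deg [-2.22 25.48 -8.93] F [ 0.1 -0.7 -2. ] w 0.023
tcp target [0.6099 0.0397 0.173 ]
clk 6.9 tot shift(tool) mm [ -40.8 -254.   -83.5] rot deg [ -2.22 -25.48  -8.93] rows 10
[-4.1, -25.4, -8.4] [-0.22, -2.55, -0.89]
[-4.1, -25.4, -8.3] [-0.22, -2.55, -0.89]
[-4.0, -25.5, -8.2] [-0.22, -2.55, -0.89]
[-4.0, -25.5, -8.1] [-0.22, -2.55, -0.89]
[-3.9, -25.5, -8.0] [-0.22, -2.55, -0.89]
[-3.9, -25.6, -8.0] [-0.22, -2.55, -0.89]
[-3.9, -25.6, -7.9] [-0.22, -2.55, -0.89]
[-3.8, -25.6, -7.8] [-0.22, -2.55, -0.89]
[-3.8, -25.6, -7.7] [-0.22, -2.55, -0.89]
[-3.7, -25.7, -7.7] [-0.22, -2.55, -0.89]
```

>>> {"api": "jog_arm", "payload": {"deltas": [[[0,0,-30,0,0,0,10],[0,0,-35,0,0,0,10],[0,0,-35,0,0,0,10],[0,0,-20,0,0,0,10],[0,0,0,0,0,0,10]]]}}

```text
clock: 7.4
eef_pos: [0.5557, 0.2897, 0.2008]
tool_rot: [-0.018, 1.0, -0.007, -0.014]
ft_force: [-0.4, 0.2, -2.0]
grip_width: 0.023
```

```bash
python3 pl.py 50 0 60 10
```

```text
tip now in cradle mm [ 85.2 284.5 165.2] file rot deg [-2.65 26.59 -8.84] F [-0.4  0.2 -2. ] w 0.023
tcp target [0.6099 0.0397 0.173 ]
clk 7.4 tot shift(tool) mm [ -46.1 -251.4   30. ] rot deg [ -2.65 -26.59  -8.84] rows 10
[-4.6, -25.1, 3.0] [-0.27, -2.66, -0.88]
[-4.1, -25.2, 3.1] [-0.27, -2.66, -0.88]
[-3.5, -25.3, 3.1] [-0.27, -2.66, -0.88]
[-3.0, -25.4, 3.2] [-0.27, -2.66, -0.88]
[-2.5, -25.4, 3.2] [-0.27, -2.66, -0.88]
[-1.9, -25.5, 3.2] [-0.27, -2.66, -0.88]
[-1.4, -25.5, 3.1] [-0.27, -2.66, -0.88]
[-0.8, -25.5, 3.1] [-0.27, -2.66, -0.88]
[-0.3, -25.6, 3.0] [-0.27, -2.66, -0.88]
[0.2, -25.6, 2.9] [-0.27, -2.66, -0.88]
```

>>> {"api": "jog_arm", "payload": {"deltas": [[[-5,-25,0,-0.3,-2.7,-0.9,10],[-4,-25,0,-0.3,-2.7,-0.9,10],[-4,-25,0,-0.3,-2.7,-0.9,10],[-3,-25,0,-0.3,-2.7,-0.9,10],[-3,-25,0,-0.3,-2.7,-0.9,10]]]}}

```text
clock: 7.9
eef_pos: [0.5791, 0.1647, 0.1866]
tool_rot: [-0.063, 0.993, 0.007, 0.098]
ft_force: [0.1, -0.3, -3.3]
grip_width: 0.023
```

>>> {"api": "jog_arm", "payload": {"deltas": [[[-2,-25,0,-0.3,-2.7,-0.9,10],[-1,-25,0,-0.3,-2.7,-0.9,10],[-1,-25,0,-0.3,-2.7,-0.9,10],[0,-20,0,-0.3,-2.7,-0.9,10],[0,0,0,0,0,0,10]]]}}

```text
clock: 8.4
eef_pos: [0.5859, 0.063, 0.1695]
tool_rot: [-0.094, 0.979, 0.019, 0.181]
ft_force: [-0.6, -0.4, -2.9]
grip_width: 0.0234
```

```bash
python3 pl.py 48 0 40 4
```

```text
tip now in cradle mm [32.8 28.3 77.5] file rot deg [ 0.07  4.02 -0.24] F [-0.6 -0.4 -2.9] w 0.0234
tcp target [0.6164 0.041  0.154 ]
clk 8.4 tot shift(tool) mm [-18.5 -27.5  23.6] rot deg [ 0.07 -4.02 -0.24] rows 4
[-4.6, -6.9, 5.9] [0.02, -1.0, -0.06]
[-4.5, -6.9, 6.0] [0.02, -1.0, -0.06]
[-4.4, -6.9, 6.1] [0.02, -1.0, -0.06]
[-4.3, -6.9, 6.2] [0.02, -1.0, -0.06]
```

>>> {"api": "jog_arm", "payload": {"deltas": [[[-6,-9,8,0,-1.3,0,10],[-6,-9,8,0,-1.3,0,10],[-6,-9,8,0,-1.3,0,10],[0,0,0,0,0,0,10]]]}}

```text
clock: 8.8
eef_pos: [0.6098, 0.0417, 0.1431]
tool_rot: [-0.093, 0.974, 0.024, 0.206]
ft_force: [-0.1, -0.4, -2.5]
grip_width: 0.0232
```

```bash
python3 pl.py 48 0 30 1
```

```text
tip now in cradle mm [38.   3.1 36.1] file rot deg [ 0.31  1.03 -0.38] F [-0.1 -0.4 -2.5] w 0.0232
tcp target [0.6206 0.0418 0.145 ]
clk 8.8 tot shift(tool) mm [-10.4  -1.9   2.6] rot deg [ 0.31 -1.03 -0.38] rows 1
[-10.4, -1.9, 2.6] [0.31, -1.03, -0.38]
```

>>> {"api": "jog_arm", "payload": {"deltas": [[[-12,-2,3,0.3,-1.0,-0.4,10],[0,0,0,0,0,0,10],[0,0,0,0,0,0,10]]]}}

```text
clock: 9.1
eef_pos: [0.6209, 0.044, 0.1422]
tool_rot: [-0.096, 0.972, 0.022, 0.212]
ft_force: [-0.4, 0.5, -2.8]
grip_width: 0.0228
```

```bash
cat > chk.py <<'E'
import sys
from pl import *
ims={n:camera(n) for n in('top','side')}
T=cur(get_obs());Tf=T@G;out=[];k=4
for n in ims:
    im=cv2.resize(ims[n],None,fx=k,fy=k,interpolation=cv2.INTER_CUBIC)[:,:,::-1].copy()
    for H,M in((stand(),ST),(FILE,Tf)):
        for h in H:
            q=(proj(h@M[:3,:3].T+M[:3,3],n)+.5)*k-.5
            cv2.polylines(im,[cv2.convexHull(np.round(q).astype(np.int32))],True,(255,0,255) if H is FILE else (255,255,0),1)
    c=proj(np.array([[s[0]+.03,s[1],.06]]),n)[0].astype(int)
    out.append(im[(c[1]-60)*k:(c[1]+60)*k,(c[0]-50)*k:(c[0]+50)*k])
cv2.imwrite(f'pics/{sys.argv[1]}.png',np.hstack(out))
E
python3 pl.py 48 0 20 1; python3 chk.py c1
```

```text
tip now in cradle mm [47.6  1.8 28.4] file rot deg [0.14 0.36 0.1 ] F [-0.4  0.5 -2.8] w 0.0228
tcp target [0.6247 0.0426 0.1359]
clk 9.1 tot shift(tool) mm [-0.6 -2.1  7.2] rot deg [ 0.14 -0.36  0.1 ] rows 1
[-0.6, -2.1, 7.2] [0.14, -0.36, 0.1]
```

View pics/c1.png

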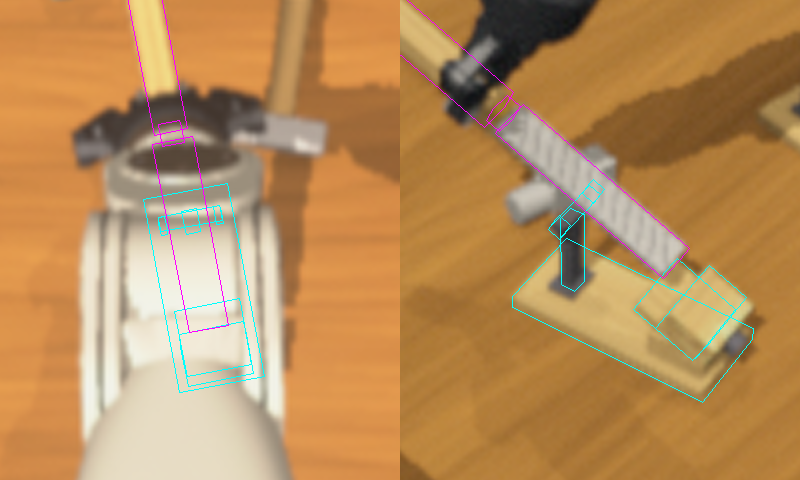

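The side view shows the file above and lined up with the slot: tip at about (675,262) in the picture, slot mouth at about (675,285). The top view of the blade is hidden by the arm. Lowering to feel for the floor.

>>> {"api": "jog_arm", "payload": {"deltas": [[[0,-2,8,0.1,-0.3,0.1,10],[0,0,6,0,0,0,10],[0,0,0,0,0,0,10]]]}}

```text
clock: 9.5
eef_pos: [0.6282, 0.0436, 0.1302]
tool_rot: [-0.095, 0.971, 0.021, 0.217]
ft_force: [0.4, -0.1, -2.5]
grip_width: 0.0229
```

```bash
python3 pl.py 45 0 5 1
```

```text
tip now in cradle mm [48.8  0.2 12.9] file rot deg [ 0.02 -0.14  0.03] F [ 0.4 -0.1 -2.5] w 0.0229
tcp target [0.6283 0.0433 0.121 ]
clk 9.5 tot shift(tool) mm [ 3.8 -0.2  8.3] rot deg [0.02 0.14 0.03] rows 1
[3.8, -0.2, 8.3] [0.02, 0.14, 0.03]
```

>>> {"api": "jog_arm", "payload": {"deltas": [[[2,0,4,0,0,0,10],[1,0,4,0,0,0,10],[0,0,0,0,0,0,10]]]}}

```text
clock: 9.8
eef_pos: [0.6286, 0.0436, 0.1204]
tool_rot: [-0.095, 0.971, 0.021, 0.216]
ft_force: [-0.4, -1.4, -2.3]
grip_width: 0.023
```

```bash
python3 pl.py 45 0 2 1
```

```text
tip now in cradle mm [45.   0.2  4. ] file rot deg [ 0.03 -0.08  0.02] F [-0.4 -1.4 -2.3] w 0.023
tcp target [0.6295 0.0436 0.1183]
clk 9.8 tot shift(tool) mm [ 0.1 -0.2  2.3] rot deg [0.03 0.08 0.02] rows 1
[0.1, -0.2, 2.3] [0.03, 0.08, 0.02]
```

>>> {"api": "jog_arm", "payload": {"deltas": [[[0,0,1,0,0,0,10],[0,0,0,0,0,0,10]]]}}

```text
clock: 10.0
eef_pos: [0.629, 0.0437, 0.1193]
tool_rot: [-0.095, 0.972, 0.021, 0.216]
ft_force: [0.1, -0.0, -2.8]
grip_width: 0.0229
```

```bash
python3 pl.py 45 0 2 1
```

```text
tip now in cradle mm [44.9  0.2  2.9] file rot deg [ 0.03 -0.07  0.01] F [ 0.1 -0.  -2.8] w 0.0229
tcp target [0.6295 0.0436 0.1183]
clk 10.0 tot shift(tool) mm [-0.1 -0.2  1.1] rot deg [0.03 0.07 0.01] rows 1
[-0.1, -0.2, 1.1] [0.03, 0.07, 0.01]
```

>>> {"api": "jog_arm", "payload": {"deltas": [[[0,0,1,0,0,0,10],[0,0,0,0,0,0,10]]]}}

```text
clock: 10.2
eef_pos: [0.6296, 0.0437, 0.1186]
tool_rot: [-0.095, 0.971, 0.021, 0.216]
ft_force: [0.6, -0.6, -3.1]
grip_width: 0.0232
```

>>> {"api": "jog_arm", "payload": {"deltas": [[[0,0,1,0,0,0,10],[0,0,0,0,0,0,10]]]}}

```text
clock: 10.4
eef_pos: [0.6303, 0.0438, 0.118]
tool_rot: [-0.095, 0.971, 0.021, 0.216]
ft_force: [0.2, 0.0, -1.9]
grip_width: 0.0234
```

```bash
python3 pl.py 45 0 2 1
```

```text
tip now in cradle mm [45.5  0.1  1. ] file rot deg [ 0.02 -0.13  0.01] F [ 0.2  0.  -1.9] w 0.0234
tcp target [0.6295 0.0436 0.1183]
clk 10.4 tot shift(tool) mm [ 0.5 -0.1 -0.6] rot deg [0.02 0.13 0.01] rows 1
[0.5, -0.1, -0.6] [0.02, 0.13, 0.01]
```

>>> {"api": "jog_arm", "payload": {"deltas": [[[0,0,1,0,0,0,10],[0,0,0,0,0,0,10]]]}}

```text
clock: 10.6
eef_pos: [0.6308, 0.0439, 0.1172]
tool_rot: [-0.095, 0.971, 0.021, 0.217]
ft_force: [-1.0, -0.6, -2.6]
grip_width: 0.023
```

>>> {"api": "jog_arm", "payload": {"deltas": [[[0,0,1,0,0,0,10],[0,0,0,0,0,0,10]]]}}

```text
clock: 10.8
eef_pos: [0.6313, 0.044, 0.1164]
tool_rot: [-0.095, 0.971, 0.021, 0.217]
ft_force: [-0.7, 0.2, -1.6]
grip_width: 0.023
```

```bash
python3 pl.py 45 0 1 1; python3 -c "
from workcell import *
print(get_obs()['ft_torque'])"
```

```text
tip now in cradle mm [45.7  0.  -1. ] file rot deg [ 0.01 -0.15  0.01] F [-0.7  0.2 -1.6] w 0.023
tcp target [0.6299 0.0437 0.1174]
clk 10.8 tot shift(tool) mm [ 0.8 -0.1 -1.5] rot deg [0.01 0.15 0.01] rows 1
[0.8, -0.1, -1.5] [0.01, 0.15, 0.01]
[-1.41452523e-01  7.25786653e-01  3.11418235e-04]
```

>>> {"api": "jog_arm", "payload": {"deltas": [[[0.5,0,-2.5,0,0,0,10],[0,0,0,0,0,0,10]]]}}

```text
clock: 11.0
eef_pos: [0.6297, 0.0437, 0.1186]
tool_rot: [-0.095, 0.971, 0.021, 0.217]
ft_force: [0.5, 0.7, -1.8]
grip_width: 0.0232
```

```bash
python3 pl.py 45 0 1 1; python3 -c "
from workcell import *
print(get_obs()['ft_torque'])"
```

```text
tip now in cradle mm [45.2  0.   1.7] file rot deg [ 0.01 -0.15  0.01] F [ 0.5  0.7 -1.8] w 0.0232
tcp target [0.6299 0.0437 0.1174]
clk 11.0 tot shift(tool) mm [ 0.3 -0.1  1.1] rot deg [0.01 0.15 0.01] rows 1
[0.3, -0.1, 1.1] [0.01, 0.15, 0.01]
[-0.10432436  0.44910973 -0.04999602]
```

>>> {"api": "jog_arm", "payload": {"deltas": [[[0,0,-2.5,0,0,0,10],[0,0,0,0,0,0,10]]]}}

```text
clock: 11.2
eef_pos: [0.6285, 0.0435, 0.121]
tool_rot: [-0.095, 0.971, 0.021, 0.217]
ft_force: [-0.2, -0.8, -2.2]
grip_width: 0.0227
```

```bash
cat >> pl.py <<'E'
    print('torque',o['ft_torque'].round(3))
E
python3 pl.py 45 0 1 1
```

```text
tip now in cradle mm [45.2  0.1  4.4] file rot deg [ 0.01 -0.16  0.01] F [-0.2 -0.8 -2.2] w 0.0227
tcp target [0.6299 0.0437 0.1174]
clk 11.2 tot shift(tool) mm [ 0.2 -0.1  3.9] rot deg [0.01 0.16 0.01] rows 1
[0.2, -0.1, 3.9] [0.01, 0.16, 0.01]
torque [-0.114  0.433  0.04 ]
```

>>> {"api": "jog_arm", "payload": {"deltas": [[[0,0,2,0,0,0,10],[0,0,0,0,0,0,10]]]}}

```text
clock: 11.4
eef_pos: [0.6294, 0.0436, 0.1192]
tool_rot: [-0.095, 0.971, 0.021, 0.217]
ft_force: [-1.1, -0.3, -3.3]
grip_width: 0.0232
```

```bash
python3 pl.py 45 0 1 1
```

```text
tip now in cradle mm [45.3 -0.   2.3] file rot deg [ 0.01 -0.17  0.01] F [-1.1 -0.3 -3.3] w 0.0232
tcp target [0.6299 0.0437 0.1174]
clk 11.4 tot shift(tool) mm [ 0.3 -0.   1.9] rot deg [0.01 0.17 0.01] rows 1
[0.3, -0.0, 1.9] [0.01, 0.17, 0.01]
torque [-0.027  0.449 -0.001]
```

>>> {"api": "jog_arm", "payload": {"deltas": [[[0,0,2,0,0,0,10],[0,0,0,0,0,0,10]]]}}

```text
clock: 11.6
eef_pos: [0.6303, 0.0438, 0.1171]
tool_rot: [-0.095, 0.971, 0.021, 0.217]
ft_force: [0.2, 0.2, -2.5]
grip_width: 0.0229
```

```bash
python3 pl.py 45 0 1 1
```

```text
tip now in cradle mm [45.2  0.   0.1] file rot deg [ 0.01 -0.16  0.01] F [ 0.2  0.2 -2.5] w 0.0229
tcp target [0.6299 0.0437 0.1174]
clk 11.6 tot shift(tool) mm [ 0.2 -0.1 -0.4] rot deg [0.01 0.16 0.01] rows 1
[0.2, -0.1, -0.4] [0.01, 0.16, 0.01]
torque [-0.053  0.456 -0.038]
```

Torque shows the floor at about -0.6 mm in my estimate. Raising to +1 mm and sliding in.

>>> {"api": "jog_arm", "payload": {"deltas": [[[4,0,-1,0,0,0,10],[4,0,0,0,0,0,10],[4,0,0,0,0,0,10],[0,0,0,0,0,0,10]]]}}

```text
clock: 12.0
eef_pos: [0.6177, 0.0414, 0.1119]
tool_rot: [-0.095, 0.971, 0.021, 0.216]
ft_force: [-1.5, 0.9, -3.2]
grip_width: 0.0231
```

```bash
python3 pl.py 25 0 1 1
```

```text
tip now in cradle mm [31.4  0.2  1. ] file rot deg [ 0.03 -0.08  0.01] F [-1.5  0.9 -3.2] w 0.0231
tcp target [0.6122 0.0401 0.1089]
clk 12.0 tot shift(tool) mm [ 6.4 -0.2  0.2] rot deg [0.03 0.08 0.01] rows 1
[6.4, -0.2, 0.2] [0.03, 0.08, 0.01]
torque [-0.105  0.446  0.018]
```

>>> {"api": "jog_arm", "payload": {"deltas": [[[3,0,0,0,0,0,10],[0,0,0,0,0,0,10]]]}}

```text
clock: 12.2
eef_pos: [0.6146, 0.0408, 0.1105]
tool_rot: [-0.095, 0.971, 0.021, 0.216]
ft_force: [-0.3, -0.7, -3.1]
grip_width: 0.0231
```

>>> {"api": "jog_arm", "payload": {"deltas": [[[3,0,0,0,0,0,10],[0,0,0,0,0,0,10]]]}}

```text
clock: 12.4
eef_pos: [0.6119, 0.0402, 0.1093]
tool_rot: [-0.095, 0.971, 0.021, 0.216]
ft_force: [0.5, -0.4, -2.5]
grip_width: 0.0231
```

```bash
python3 pl.py 22 0 1 1; python3 chk.py c2
```

```text
tip now in cradle mm [24.9  0.1  1.1] file rot deg [ 0.02 -0.1   0.  ] F [ 0.5 -0.4 -2.5] w 0.0231
tcp target [0.6095 0.0396 0.1077]
clk 12.4 tot shift(tool) mm [ 2.9 -0.1  0.4] rot deg [0.02 0.1  0.  ] rows 1
[2.9, -0.1, 0.4] [0.02, 0.1, 0.0]
torque [-0.075  0.441  0.012]
```

View pics/c2.png

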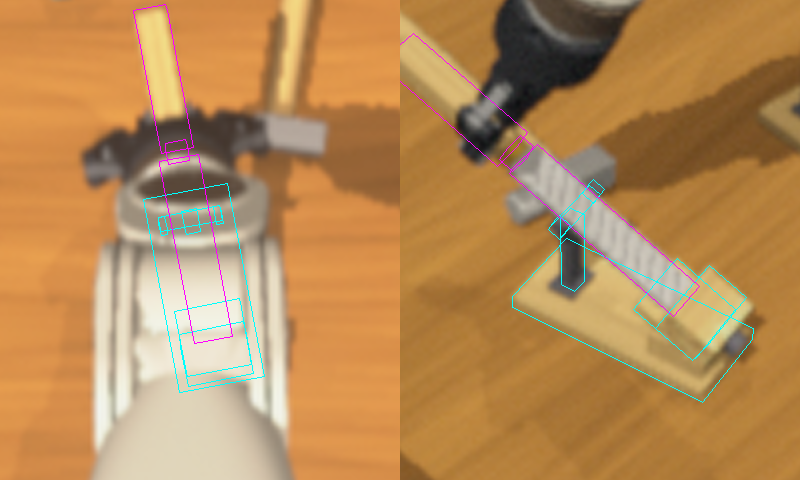

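The side view shows the tip going under the roof at about picture (690,285), with the blade between the saddle cheeks and no contact force. Now I'll feel for the stop.

>>> {"api": "jog_arm", "payload": {"deltas": [[[3,0,0,0,0,0,10],[0,0,0,0,0,0,10]]]}}

```text
clock: 12.7
eef_pos: [0.6101, 0.0398, 0.1087]
tool_rot: [-0.095, 0.971, 0.021, 0.217]
ft_force: [0.6, -0.7, -2.1]
grip_width: 0.0228
```

>>> {"api": "jog_arm", "payload": {"deltas": [[[1.5,0,0,0,0,0,10],[0,0,0,0,0,0,10]]]}}

```text
clock: 12.9
eef_pos: [0.6087, 0.0395, 0.108]
tool_rot: [-0.095, 0.971, 0.021, 0.217]
ft_force: [0.3, 0.0, -2.8]
grip_width: 0.0229
```

>>> {"api": "jog_arm", "payload": {"deltas": [[[1.5,0,0,0,0,0,10],[0,0,0,0,0,0,10]]]}}

```text
clock: 13.1
eef_pos: [0.6073, 0.0392, 0.1074]
tool_rot: [-0.095, 0.971, 0.021, 0.217]
ft_force: [-0.0, 0.0, -2.3]
grip_width: 0.023
```

```bash
python3 pl.py 18 0 1 1
```

```text
tip now in cradle mm [19.7 -0.   1. ] file rot deg [ 0.01 -0.22  0.02] F [-0.   0.  -2.3] w 0.023
tcp target [0.6059 0.0389 0.106 ]
clk 13.1 tot shift(tool) mm [ 1.8 -0.   0.7] rot deg [0.01 0.22 0.02] rows 1
[1.8, -0.0, 0.7] [0.01, 0.22, 0.02]
torque [-0.087  0.423 -0.041]
```

>>> {"api": "jog_arm", "payload": {"deltas": [[[1.5,0,0,0,0.2,0,10],[0,0,0,0,0,0,10]]]}}

```text
clock: 13.3
eef_pos: [0.6058, 0.0389, 0.1067]
tool_rot: [-0.095, 0.972, 0.021, 0.215]
ft_force: [-0.6, -0.0, -2.2]
grip_width: 0.0229
```

>>> {"api": "jog_arm", "payload": {"deltas": [[[1.5,0,0,0,0,0,10],[0,0,0,0,0,0,10]]]}}

```text
clock: 13.5
eef_pos: [0.6044, 0.0387, 0.106]
tool_rot: [-0.095, 0.972, 0.021, 0.215]
ft_force: [0.8, -0.5, -1.5]
grip_width: 0.0232
```

>>> {"api": "jog_arm", "payload": {"deltas": [[[1.5,0,0,0,0,0,10],[0,0,0,0,0,0,10]]]}}

```text
clock: 13.7
eef_pos: [0.603, 0.0384, 0.1053]
tool_rot: [-0.095, 0.972, 0.021, 0.215]
ft_force: [0.2, 0.1, -3.2]
grip_width: 0.0232
```

```bash
python3 pl.py 14 0 1 1
```

```text
tip now in cradle mm [15.  -0.1  1.7] file rot deg [ 0.01 -0.01  0.02] F [ 0.2  0.1 -3.2] w 0.0232
tcp target [0.6024 0.0382 0.1043]
clk 13.7 tot shift(tool) mm [ 1.  -0.   0.7] rot deg [0.01 0.01 0.02] rows 1
[1.0, -0.0, 0.7] [0.01, 0.01, 0.02]
torque [-0.061  0.487  0.008]
```

>>> {"api": "jog_arm", "payload": {"deltas": [[[1.5,0,0.5,0,0,0,10],[0,0,0,0,0,0,10]]]}}

```text
clock: 13.9
eef_pos: [0.6017, 0.0381, 0.1041]
tool_rot: [-0.095, 0.972, 0.021, 0.215]
ft_force: [-0.8, -0.0, -2.6]
grip_width: 0.0231
```

>>> {"api": "jog_arm", "payload": {"deltas": [[[1.5,0,0,0,0,0,10],[0,0,0,0,0,0,10]]]}}

```text
clock: 14.1
eef_pos: [0.6003, 0.0378, 0.1034]
tool_rot: [-0.095, 0.972, 0.021, 0.215]
ft_force: [-0.5, 0.5, -2.3]
grip_width: 0.0234
```

>>> {"api": "jog_arm", "payload": {"deltas": [[[1.5,0,0,0,0,0,10],[0,0,0,0,0,0,10]]]}}

```text
clock: 14.3
eef_pos: [0.5988, 0.0375, 0.1027]
tool_rot: [-0.095, 0.972, 0.021, 0.215]
ft_force: [0.5, 0.5, -2.4]
grip_width: 0.023
```

```bash
python3 pl.py 10 0 1 1
```

```text
tip now in cradle mm [10.1 -0.1  1.1] file rot deg [ 0.01 -0.    0.02] F [ 0.5  0.5 -2.4] w 0.023
tcp target [0.5988 0.0375 0.1026]
clk 14.3 tot shift(tool) mm [0.1 0.  0.1] rot deg [0.01 0.   0.02] rows 1
[0.1, 0.0, 0.1] [0.01, 0.0, 0.02]
torque [-0.09   0.44  -0.008]
```

>>> {"api": "jog_arm", "payload": {"deltas": [[[1.5,0,0,0,0,0,10],[0,0,0,0,0,0,10]]]}}

```text
clock: 14.5
eef_pos: [0.5978, 0.0372, 0.1024]
tool_rot: [-0.095, 0.972, 0.021, 0.216]
ft_force: [0.4, 0.4, -3.0]
grip_width: 0.0227
```

>>> {"api": "jog_arm", "payload": {"deltas": [[[1.5,0,0,0,0,0,10],[0,0,0,0,0,0,10]]]}}

```text
clock: 14.7
eef_pos: [0.5976, 0.0371, 0.1028]
tool_rot: [-0.095, 0.971, 0.021, 0.217]
ft_force: [0.2, 0.5, -2.5]
grip_width: 0.0232
```

>>> {"api": "jog_arm", "payload": {"deltas": [[[1.5,0,0,0,0,0,10],[0,0,0,0,0,0,10]]]}}

```text
clock: 14.9
eef_pos: [0.5975, 0.0371, 0.1032]
tool_rot: [-0.095, 0.971, 0.021, 0.219]
ft_force: [-0.3, -0.2, -2.3]
grip_width: 0.0229
```

```bash
python3 pl.py 5 0 1 1
```

```text
tip now in cradle mm [ 8.8 -0.3  0.9] file rot deg [-0.01 -0.38  0.05] F [-0.3 -0.2 -2.3] w 0.0229
tcp target [0.5944 0.0366 0.1005]
clk 14.9 tot shift(tool) mm [3.9 0.2 1.1] rot deg [-0.01  0.38  0.05] rows 1
[3.9, 0.2, 1.1] [-0.01, 0.38, 0.05]
torque [-0.023  0.452  0.028]
```

>>> {"api": "jog_arm", "payload": {"deltas": [[[1.5,0,0.5,0,0.3,0,10]]]}}

```text
clock: 15.0
eef_pos: [0.5974, 0.037, 0.1029]
tool_rot: [-0.095, 0.971, 0.021, 0.217]
ft_force: [4.5, 0.8, -0.9]
grip_width: 0.0229
```

```bash
python3 pl.py 9 0 1 1; python3 -c "
from workcell import *
print(get_obs()['joint_pos'])"
```

```text
tip now in cradle mm [ 8.7 -0.4  1.2] file rot deg [-0.01 -0.22  0.06] F [ 4.5  0.8 -0.9] w 0.0229
tcp target [0.5979 0.0373 0.1022]
clk 15.0 tot shift(tool) mm [-0.2  0.2  0.9] rot deg [-0.01  0.22  0.06] rows 1
[-0.2, 0.2, 0.9] [-0.01, 0.22, 0.06]
torque [ 0.215 -0.52   0.015]
[ 0.02549019  0.25686108 -0.45078361  0.4284755   0.07181161 -0.15458627]
```

>>> {"api": "jog_arm", "payload": {"deltas": [[[2,0,0,0,0.3,0,10]]]}}

```text
clock: 15.1
eef_pos: [0.5972, 0.037, 0.1032]
tool_rot: [-0.096, 0.971, 0.021, 0.216]
ft_force: [4.6, 1.8, -2.3]
grip_width: 0.023
```

```bash
python3 pl.py 9 0 1 1
```

```text
tip now in cradle mm [ 8.7 -0.5  2. ] file rot deg [-0.   -0.11  0.07] F [ 4.6  1.8 -2.3] w 0.023
tcp target [0.5979 0.0373 0.1022]
clk 15.1 tot shift(tool) mm [-0.3  0.2  1.3] rot deg [-0.    0.11  0.07] rows 1
[-0.3, 0.2, 1.3] [-0.0, 0.11, 0.07]
torque [ 0.31  -0.809 -0.064]
```

Contact: the tip stops at an estimated 8.8 mm, with Fx rising to about 4.6 N. Now I'll lower the blade flat onto the saddle, keeping a light push.

>>> {"api": "jog_arm", "payload": {"deltas": [[[0.3,0.2,1.3,0,0.1,0,10],[0.3,0,0.8,0,0,0,10]]]}}

```text
clock: 15.3
eef_pos: [0.598, 0.0371, 0.1016]
tool_rot: [-0.096, 0.972, 0.021, 0.216]
ft_force: [1.2, 0.6, 0.1]
grip_width: 0.0233
```

```bash
python3 pl.py 9 0 -0.6 1
```

```text
tip now in cradle mm [ 8.7 -0.4  0.3] file rot deg [-0.03 -0.04  0.08] F [1.2 0.6 0.1] w 0.0233
tcp target [0.5986 0.0375 0.1007]
clk 15.3 tot shift(tool) mm [-0.2  0.2  1. ] rot deg [-0.03  0.04  0.08] rows 1
[-0.2, 0.2, 1.0] [-0.03, 0.04, 0.08]
torque [ 0.106  0.04  -0.075]
```

>>> {"api": "jog_arm", "payload": {"deltas": [[[0.2,0.2,1,0,0,0,10]]]}}

```text
clock: 15.4
eef_pos: [0.5984, 0.0373, 0.1008]
tool_rot: [-0.096, 0.971, 0.021, 0.216]
ft_force: [2.7, 0.8, 1.5]
grip_width: 0.023
```

```bash
python3 pl.py 9 0 -0.6 1
```

```text
tip now in cradle mm [ 8.8 -0.4 -0.7] file rot deg [-0.05 -0.06  0.08] F [2.7 0.8 1.5] w 0.023
tcp target [0.5986 0.0375 0.1007]
clk 15.4 tot shift(tool) mm [-0.2  0.1  0.1] rot deg [-0.05  0.06  0.08] rows 1
[-0.2, 0.1, 0.1] [-0.05, 0.06, 0.08]
torque [-0.061  0.055 -0.012]
```

>>> {"api": "jog_arm", "payload": {"deltas": [[[0.3,0,0.8,0,0,0,10]]]}}

```text
clock: 15.5
eef_pos: [0.5986, 0.0373, 0.1003]
tool_rot: [-0.096, 0.971, 0.021, 0.216]
ft_force: [-1.8, 0.5, 7.3]
grip_width: 0.0227
```

```bash
python3 pl.py 9 0 -0.6 1
```

```text
tip now in cradle mm [ 8.8 -0.4 -1.3] file rot deg [-0.05 -0.09  0.09] F [-1.8  0.5  7.3] w 0.0227
tcp target [0.5986 0.0375 0.1007]
clk 15.5 tot shift(tool) mm [-0.2  0.1 -0.4] rot deg [-0.05  0.09  0.09] rows 1
[-0.2, 0.1, -0.4] [-0.05, 0.09, 0.09]
torque [0.034 0.393 0.032]
```

The file is seated: Fz is up about 10 N. Relaxing slightly with a light push inward, then opening.

>>> {"api": "jog_arm", "payload": {"deltas": [[[1.2,0,-0.3,0,0,0,10],[0.8,0,0,0,0,0,26],[0,0,0,0,0,0,32],[0,0,0,0,0,0,40],[0,0,0,0,0,0,46]]]}}

```text
clock: 16.0
eef_pos: [0.5934, 0.0365, 0.0974]
tool_rot: [-0.095, 0.972, 0.02, 0.213]
ft_force: [0.2, -0.7, -0.1]
grip_width: 0.0457
```

```bash
python3 pl.py 9 0 -0.6 1; python3 chk.py c3
```

```text
tip now in cradle mm [ 2.8 -0.1 -0.5] file rot deg [-0.04  0.28  0.05] F [ 0.2 -0.7 -0.1] w 0.0457
tcp target [0.5986 0.0375 0.1007]
clk 16.0 tot shift(tool) mm [-6.3 -0.  -0.8] rot deg [-0.04 -0.28  0.05] rows 1
[-6.3, -0.0, -0.8] [-0.04, -0.28, 0.05]
torque [-0.075  0.37  -0.004]
```

View pics/c3.png

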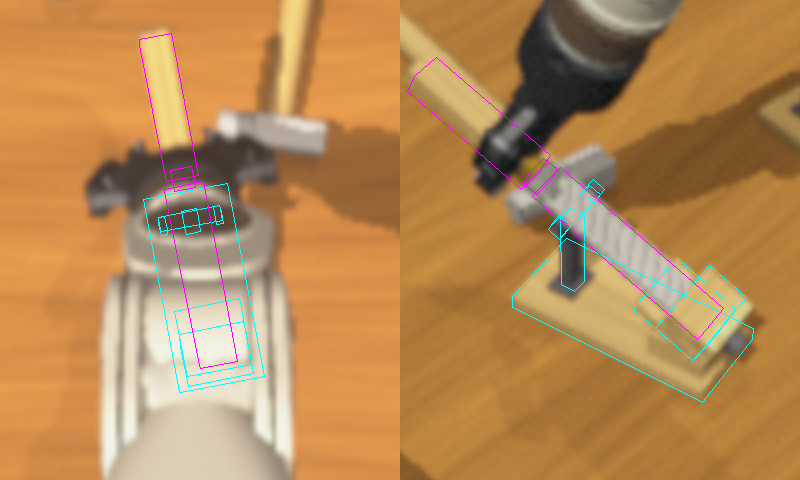

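The grip is released. The tool drifted 6 mm inward along the handle while opening, but the file stayed put: its blade is in the slot and lying on the saddle. Backing off.

>>> {"api": "jog_arm", "payload": {"deltas": [[[0,0,-8,0,0,0,55],[0,0,-15,0,0,0,60],[0,0,-25,0,0,0,60],[0,0,-30,0,0,0,60],[0,0,-30,0,0,0,60]]]}}

```text
clock: 16.6
eef_pos: [0.5445, 0.0276, 0.1943]
tool_rot: [-0.096, 0.973, 0.021, 0.208]
ft_force: [-0.7, -0.4, -0.8]
grip_width: 0.06
```

>>> {"api": "jog_arm", "payload": {"deltas": [[[0,-40,-20,0,0,0,60],[0,-45,-10,0,0,0,60],[0,-45,0,0,0,0,60],[0,-45,0,0,0,0,60],[0,-45,0,0,0,0,60]]]}}

```text
clock: 17.1
eef_pos: [0.5774, -0.1912, 0.2349]
tool_rot: [-0.103, 0.971, 0.02, 0.215]
ft_force: [1.3, 0.1, -0.2]
grip_width: 0.0597
```

>>> {"api": "jog_arm", "payload": {"deltas": [[[0,-30,0,0,0,0,60],[0,-20,0,0,0,0,60],[0,0,0,0,0,0,60]]]}}

```text
clock: 17.4
eef_pos: [0.588, -0.2491, 0.2371]
tool_rot: [-0.099, 0.971, 0.018, 0.217]
ft_force: [-0.1, 0.1, 0.4]
grip_width: 0.0601
```

```bash
cat > fin.py <<'E'
from pl import *
ims={n:camera(n) for n in('top','side')}
print(get_obs()['eef_pos'],get_obs()['clock'])
M={n:masks_of('flat_file',n) for n in ims}
Mk={n:min(M[n],key=lambda d:np.hypot(*(d['at']-proj(W[:3,3][None]+W[:3,0]*.13,n)[0])))['pixels'].astype(float) for n in ims}
def Tf(p):
    F=np.eye(4);F[:3,:3]=R.from_rotvec([0,p[3],p[4]]).as_matrix();F[:3,3]=p[0]+.075,p[1],p[2];return W@F
roof=[cr(box(-4,30,-26,26,-8,18))]
vis={n:1-render(roof,ST,n) for n in ims}
c=lambda p:sum(((render(FILE,Tf(p),n)*vis[n]-Mk[n])**2).sum() for n in ims)
x0=np.array([.009,0,0,0,0.]);r=minimize(c,x0,method='Nelder-Mead',options=dict(initial_simplex=x0+np.vstack([np.zeros(5),np.diag([.006,.004,.004,.05,.05])]),maxiter=400))
print('tip in cradle mm',r.x[:3]*1000,'pitch,yaw deg',np.degrees(r.x[3:]),r.fun,c(x0))
k=4;out=[]
for n in ims:
    im=cv2.resize(ims[n],None,fx=k,fy=k,interpolation=cv2.INTER_CUBIC)[:,:,::-1].copy()
    for h in FILE:
        q=(proj(h@Tf(x0)[:3,:3].T+Tf(x0)[:3,3],n)+.5)*k-.5;cv2.polylines(im,[cv2.convexHull(np.round(q).astype(np.int32))],True,(255,0,255),1)
    cc=proj(np.array([[s[0]+.05,s[1],.06]]),n)[0].astype(int);out.append(im[(cc[1]-65)*k:(cc[1]+60)*k,(cc[0]-50)*k:(cc[0]+50)*k])
cv2.imwrite('pics/fin.png',np.hstack(out))
E
python3 fin.py
```

```text
[ 0.58750825 -0.24636739  0.23689796] 17.5
tip in cradle mm [8.37726226 0.76000857 0.65243589] pitch,yaw deg [ 0.33639012 -0.28731639] 133.4489708293959 139.78338003793237
```

View pics/fin.png

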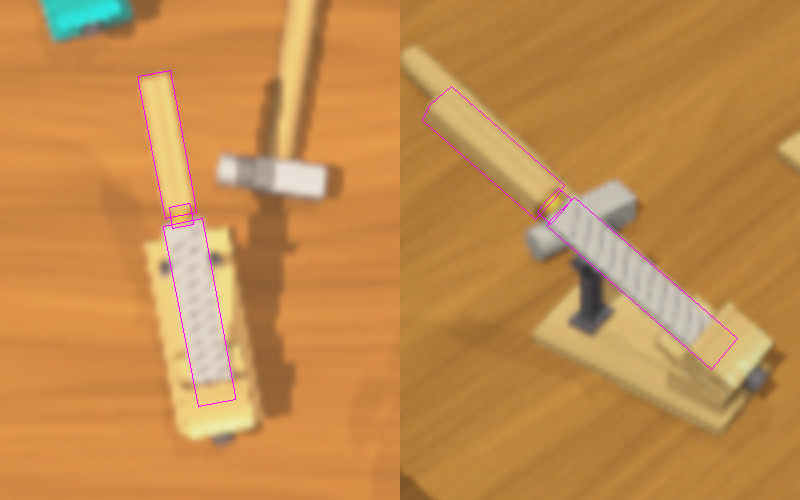

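The final view shows the blade under the roof and lying between the saddle cheeks. The fit gives the tip at x 8.4 mm, z 0.7 mm, pitch 0.3°, against 8.8 mm felt. The robot is well clear, so I'm handing in.

```bash
python3 - <<'E'
from h import *
for n in('top','side'):
    camera(n)
    for t in('bottle','hammer','bar_stock'):print(n,t,[(round(d['conf'],2),np.round(d['at']).tolist()) for d in masks_of(t,n)][:1])
print(get_obs()['clock'],job_done())
E
```

```text
top bottle [(0.8, [400.0, 167.0])]
top hammer [(0.84, [274.0, 142.0])]
top bar_stock [(0.71, [167.0, 212.0])]
side bottle [(0.71, [331.0, 109.0])]
side hammer [(0.76, [239.0, 170.0])]
side bar_stock [(0.8, [127.0, 292.0])]
the job is handed in; nothing more can be done
18.0 None
```

I put the flat file away in the pale wide stand and handed the job in at 18.0 s. I gripped it by the handle and slid it tip first under the roof. I felt the stop at about x = 8.8 mm with roughly 5 N, lowered the blade onto the saddle, let go and backed clear.

**File pose:** a fit to the last pictures puts the tip at x 8.4 mm, y 0.8 mm and z 0.7 mm, with 0.3° pitch. That agrees with the felt stop to within about 0.5 mm. I did not push on the file again after letting go to confirm it still touches the stop.

**During release:** the tool slid about 6 mm inward along the handle as the fingers opened. The file itself stayed seated.

**Other objects:**
- **Hammer:** it matches its starting place in the top view. The side view reads 7 px off, most likely because the file now hides part of it.
- **Bottle:** it is within about 3 px of its start in both views, and the arm never went near it.
- **Brass bar:** it is unmoved in the side view. The top-view detection at (167,212) disagrees, but that is where the bench block stands, so I take it for a false report.

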